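# Close and tension the pressure pot

## Robot

A 7-joint arm with a two-finger parallel gripper is mounted at the origin on a cart in front of the work surface, level with it; the furniture and walls round the work are solid. World frame = base frame: x ahead of the robot, y to its left, z up, the work surface at z = 0. Lengths are in m, angles in rad, forces in N, time in s.
With the tool pointing down it reaches from about 0.4 to 0.85 m from the base axis. Payload 10.4 kg.
Tool frame: the origin (TCP) lies at the very end of the fingers, on their centre line; the grasp point (between the pads) lies 19 mm behind it; z points along the fingers, y is the line along which they close (so a half turn about z gives the same grasp; the last joint's range is limited). The gripper opens to 87 mm and grips with 3 to 60 N. Pads are 19 mm wide; open, the fingers measure 117 mm over their backs; the gripper's body (75 mm by 190 mm) begins 51 mm behind the grasp point.
Start: joints at [-1.201, 0.332, -0.065, 1.46, 0.022, 1.35, -0.088], TCP at [0.239, 0.577, 0.223] pointing down, gripper open.
Joint ranges: [-2.6, 2.6], [-0.5, 2.12], [-1.47, 1.34], [0.16, 2.42], [-1.27, 4.41], [0.06, 2.06], [-2.6, 2.6]. Speed limits (rad/s): [2.22, 2.22, 2.79, 2.79, 3.14, 3.14, 3.14].

## Interface

Orientations are given as a unit quaternion [x, y, z, w].
In Python, from bench import * gives the robot as it stands.
- The arm moves only by the tool step_arm, never from a script. Its arguments are lists of equal length, an entry for each row: "delta_pos": the shift along the world's x, y, z in units of 25 mm (1.0 is 25 mm), a list of three; "turn": the turn about the world's z in units of 0.12 rad (1.0 is 0.12 rad). In form: {"delta_pos": [[tx, ty, tz], ...], "turn": [turn, ...]}. A call has 1 to 12 rows; each row shifts and turns the commanded pose from where the row before left it; what a row does not reach is not made up. A row lasts 1/10 s, in which the tool goes at most 50 mm and 8.59 degrees, less where a joint would pass 70% of its speed; a pose out of reach is approached as far as the arm can. A call with a number of a shift or a turn outside -1 to 1 is refused whole. A call with a gripper value outside its range is refused whole. "grip" is the closure, from 0 (fully open) to 1 (shut), set as the call begins (left out, the last holds). The fingers move at their own pace and stop on an object; "newtons" is the grip in N (left out, the last holds). Time passes only in rows, so rows that do not move let the fingers close. It gives the time, the measured TCP pose, the force, the opening and the grip force at its end, in the units of the state.
- read_state(): the state, without advancing time (a new reading comes with each control period).
- camera(name): name is "side" or "top" or "wrist"; returns a dict with "image" (420x560x3 uint8, red, green, blue), "z_map" (420x560 float32, m along the optical axis (not along the pixel's ray), 0 where there is no reading), "mtx" (3x3 intrinsics, pixels), "view" (4x4, takes a point from world to camera coordinates). Camera axes: x right, y up, looking along -z (the intrinsics and any distortion apply to the point x, -y, -z); pixel columns grow to the right and rows downward; lengths in m; the calibration is good to about 2 mm. A picture is of the moment at which its call begins.
- close_job(): hands the job in; it is judged then, once.
The state is a dict: "time": time; "joint_positions": joint angles; "joint_vel": joint speeds; "joint_torque": joint torques, N m; "ee_pos": TCP position; "eef_rot": TCP orientation; "ft_force": force on the tool from outside, world axes, zero at the start; "torque": the same for the moment, N m; "width": finger opening in m; "grip_force": force on a finger pad.
Only numpy, scipy, OpenCV 4.12 (cv2) and the standard library are available. Lean on these libraries where they do the work, as an engineer would, in place of code of your own. Each camera call takes 0.05 s, during which the arm holds its last target. There are 200 camera calls.

## Task

Close the pressure pot so that it seals: lower its lid gently onto the pot, with the cross-bar clear of the two ears, then swing the cross-bar clockwise (seen from above) until both ends are under the ears and against their stops. Then turn the knob clockwise until the bar just touches the undersides of the ears, and give it a quarter turn more from there, no further. Leave the jars and the jigger where they stand.

Things in the scene. Friction and masses are not known exactly. Their poses are not given: they have to be found in the camera images.
- pot: Steel pressure pot without its lid, 160 mm across, rim 95 mm high, mouth 151 mm wide; it stands firm and does not slide. Origin: centre of its underside, z up. Two steel ears stand at its +y and -y sides, with black side grips below them that reach 142 mm from the axis.
- lid: Loose steel lid, 0.8 kg with all it carries, 160 mm across. Origin: centre of its underside, z up. A chamfered plug 142 mm wide, 10 mm deep goes into the pot's mouth and the flange rests on the rim; seated, this origin is 85 mm above the pot's. The lid's top is 14 mm (edge) to 20 mm (middle) above its origin. On it turn the cross-bar and the knob.
- lid_seat (a point): Centre of the underside of the lid's flange, 10 mm above the lid's origin; at the height of the pot's rim when seated.
- pot_rim (a point): Centre of the pot's mouth at rim height, 95 mm above its origin.
- bar_end_a (a point): Middle of the cross-bar's top face, 2 mm from one end, 98 mm from the axis; axes: y along the bar, outward here, z up. The bar: straight steel channel 200 mm long, 22 wide, 14 deep below this point, 10 mm or more clear of the lid. It swings about the lid's axis without turning lid or knob (friction 0.05 N m) and stays where it is left.
- bar_end_b (a point): The same point at the bar's other end (y then points inward).
- ear_a (a point): Underside of the lip of the ear at the pot's +y side, 98 mm from the axis: a bar end (either) belongs below it. Ear: upright 44 mm wide, 107 to 113 mm from the axis, bent inward as an 8 mm thick lip reaching in to 87 mm from the axis. A stop tab hangs from the lip at its clockwise end (the pot's +x side here); the bar enters from the open side, clockwise, and stops when along the pot's y.
- ear_b (a point): The same at the ear on the pot's -y side (its stop tab is on the pot's -x side). The undersides are 134.6 mm, the tops 142.6 mm above the pot's origin.
- knob_grip (a point): On the axis, 77 mm above the lid's origin, near the middle of the black fluted round knob, 50 mm across and 30 mm high (58 to 93 mm above the lid's origin with its rounded ends). The lid is carried by the knob. It can be gripped at any angle and keeps its height as it turns.
- knob (a joint): Turn of the knob on the lid, rad, positive clockwise seen from above (tightening), 0 to 5.1. Friction 0.10 N m: in the air the lid follows a slow turn of the knob, and the knob stays where it is left. Each full turn raises the bar 16 mm relative to the lid until its ends touch the ears. At the start the bar is 2 to 4 mm too low to touch.
- spring (a joint): Compression of the spring washers under the bar, m: 0 until the bar's ends bear on the ears, then growing about 16 mm per turn of the knob (4 mm a quarter turn). The torque to turn the knob rises from about 0.10 to 0.16 N m at the touch (within some 0.3 rad, as the parts bed in), and by 0.015 N m more over the quarter turn.
- garnish_jar: Bystander: glass jar with a white lid, 64 mm across, 97 mm high, behind the work. Origin: centre of its underside.
- spice_jar: Bystander: small square glass jar with a white lid, 47 mm wide, 98 mm high. Origin: centre of its underside.
- jigger: Bystander: copper hourglass measure, 43 mm across, 84 mm high. Origin: centre of its underside.

How it is judged:
By the outcome, as a careful person would: the job done as asked, in the order asked, and still so for the second after the job is handed in, with the robot touching nothing.
It also fails if it takes over 72 s, if anything falls off the work surface, if the arm or the gripper's body presses on something with over 40 N, if the wrist force passes 120 N, or if a joint passes its speed limit or range.

## Working session

There is one attempt and no reset: what is moved stays moved. The work goes in short steps, Python scripts to look and compute and a tool call to move; the robot and the scene stay as the last step left them, time stands still between calls to the robot, and variables do not carry over. Pictures are saved under pics/ and viewed, at most 10 in all, crops included, and the job is handed in when it is done.

Besides the shell and the picture viewer there is one more tool, called after "Call:" by a JSON object that holds its "op" and its "data". step_arm: Moves the arm, as the interface text tells. Shifts and turns lie within -1 to 1; 1 stands for 25 mm of shift or 0.12 rad of turn. Its arguments: {"type":"object","properties":{"delta_pos":{"type":"array"},"turn":{"type":"array"},"grip":{"type":"number"},"newtons":{"type":"number"}},"required":["delta_pos","turn"]}

```bash
mkdir -p pics
cat > h.py <<'E'
from bench import *
import numpy as np, cv2
def cloud(c):
    z=c["z_map"]; K=c["mtx"]; v,u=np.mgrid[0:z.shape[0],0:z.shape[1]]
    x=(u-K[0,2])/K[0,0]*z; y=(v-K[1,2])/K[1,1]*z
    P=np.stack([x,-y,-z,np.ones_like(z)],-1)@np.linalg.inv(c["view"]).T
    P=P[...,:3]; P[z==0]=np.nan
    return P
def save(c,n): cv2.imwrite(f"pics/{n}.png",c["image"][...,::-1])
E
python3 - <<'E'
from h import *
s=read_state(); print({k:np.round(v,3) for k,v in s.items()})
for n in ("top","side"):
    c=camera(n); save(c,n+"0"); np.savez(n+"0.npz",**c)
    print(n,c["mtx"].round(1).tolist(),np.linalg.inv(c["view"]).round(3).tolist())
a=cv2.imread("pics/top0.png")
E
```

```text
{'time': np.float64(0.0), 'joint_positions': array([-1.201,  0.333, -0.065,  1.461,  0.022,  1.35 , -0.088]), 'joint_vel': array([-0.   , -0.001,  0.   , -0.001, -0.001, -0.   , -0.002]), 'joint_torque': array([ 0.0000e+00, -6.2327e+01,  2.5000e-02, -3.8989e+01, -6.1000e-02,
        4.0000e-02,  0.0000e+00]), 'ee_pos': array([0.239, 0.577, 0.222]), 'eef_rot': array([ 0.195,  0.981, -0.001, -0.   ]), 'ft_force': array([-0.341, -0.663,  0.434]), 'torque': array([ 0.093,  0.004, -0.001]), 'grip_force': np.float64(0.0), 'width': np.float64(0.087)}
top [[497.7, 0.0, 276.2], [0.0, 497.7, 202.8], [0.0, 0.0, 1.0]] [[0.025, 0.989, -0.146, 0.355], [-0.999, 0.021, -0.03, 0.048], [-0.027, 0.147, 0.989, 1.322], [0.0, 0.0, 0.0, 1.0]]
side [[423.4, 0.0, 276.3], [0.0, 423.4, 212.4], [0.0, 0.0, 1.0]] [[-0.982, 0.167, -0.093, 0.415], [-0.191, -0.871, 0.453, 0.62], [-0.005, 0.463, 0.887, 1.173], [0.0, 0.0, 0.0, 1.0]]
```

View pics/top0.png

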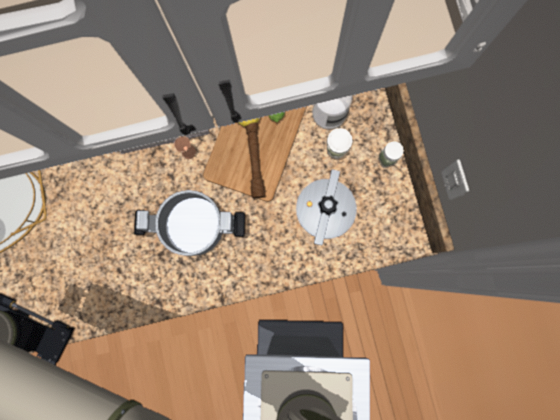

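View pics/side0.png

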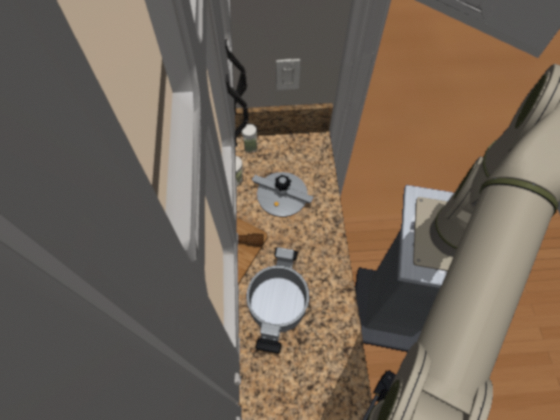

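The top view shows the pot at (190,223), its ears and grips left and right at (142,222) and (238,224). The lid is at (327,207), with its bar running from (335,172) to (319,243) and the knob at (327,205). The jars are at (340,142) and (392,153), and the jigger at (185,147). The bar already lies nearly perpendicular to the ear line, about 75° short of the stops, which is the right side for a clockwise swing.

Run:
```python
from h import *
c=dict(np.load("top0.npz")); P=cloud(c); Z=P[...,2]; im=c["image"].astype(int)
v,u=np.mgrid[0:420,0:560]
hsv=cv2.cvtColor(c["image"],cv2.COLOR_RGB2HSV)
def reg(name,m):
    q=P[m]; print(name,len(q),"med",np.nanmedian(q,0).round(4),"min",np.nanmin(q,0).round(4),"max",np.nanmax(q,0).round(4))
    return q
win=lambda a,b,r:(np.hypot(u-a,v-b)<r)
# knob: highest bit over lid
m=win(327,207,45)&(Z>0.065); q=reg("knob",m); (cx,cy),r=cv2.minEnclosingCircle(q[:,:2].astype(np.float32)); print("knob circ",cx,cy,r)
m=win(327,207,50)&(Z>0.03)&(Z<0.056); q=reg("bar",m); print("barrect",cv2.minAreaRect((q[:,:2]*1000).astype(np.float32)))
m=win(327,207,50)&(Z>0.008)&(Z<0.025); q=reg("lid",m); (cx,cy),r=cv2.minEnclosingCircle(q[:,:2].astype(np.float32)); print(cx,cy,r)
m=win(190,223,70)&(Z>0.09)&(Z<0.10); q=reg("rim",m)
A=np.c_[2*q[:,:2],np.ones(len(q))]; s=np.linalg.lstsq(A,(q[:,:2]**2).sum(1),rcond=None)[0]; print("rim fit",s[:2],np.sqrt(s[2]+s[0]**2+s[1]**2))
for n,g in(("earL",u<190),("earR",u>190)):
    m=win(190,223,70)&(Z>0.135)&(Z<.15)&g; q=reg(n,m); print(cv2.minAreaRect((q[:,:2]*1000).astype(np.float32)))
    m=win(190,223,70)&(hsv[...,2]<50)&g&(Z>.02); q=reg("grip",m)
reg("cab low",(Z>0.3)&(v<170)&(Z<0.9))
for n,a,b in(("garn",340,140),("spice",393,152),("jig",185,147)): reg(n,win(a,b,14)&(Z>.06))
```

```text
knob 284 med [ 0.5363 -0.0432  0.0913] min [ 0.512  -0.0665  0.0659] max [ 0.5612 -0.0193  0.1007]
knob circ 0.5374318957328796 -0.044576384127140045 0.025618338957428932
bar 504 med [ 0.5121 -0.0419  0.0464] min [ 0.4393 -0.0747  0.0312] max [0.6362 0.007  0.0533]
barrect ((541.4266357421875, -24.438400268554688), (62.49956512451172, 199.13340759277344), 77.41422271728516)
lid 2191 med [ 0.5349 -0.0422  0.0174] min [ 0.4178 -0.1767  0.008 ] max [0.6726 0.0725 0.0249]
0.5426824688911438 -0.04569428414106369 0.1318541169166565
rim 536 med [0.4826 0.3081 0.0947] min [0.4036 0.1912 0.0904] max [0.5649 0.4115 0.0997]
rim fit [0.48370433 0.30299121] 0.07909918511418684
earL 199 med [0.4828 0.4046 0.1423] min [0.4614 0.3915 0.1377] max [0.505  0.4188 0.1494]
((483.15679931640625, 405.1099548339844), (27.31497573852539, 43.506629943847656), 89.34112548828125)
grip 43 med [0.4573 0.4355 0.0779] min [0.4519 0.4178 0.0719] max [0.503  0.4451 0.0847]
earR 202 med [0.4848 0.2053 0.143 ] min [0.4633 0.1919 0.1352] max [0.5056 0.2187 0.149 ]
((484.3808288574219, 205.1454620361328), (42.105255126953125, 26.6938419342041), 0.7009877562522888)
grip 141 med [0.4838 0.1835 0.0796] min [0.4531 0.1651 0.0722] max [0.5113 0.1915 0.0859]
cab low 68410 med [0.6403 0.0652 0.589 ] min [ 0.502  -0.3194  0.3   ] max [0.8069 0.5299 0.9   ]
garn 527 med [ 0.6973 -0.0692  0.0972] min [ 0.6679 -0.1025  0.0636] max [ 0.732  -0.0389  0.1046]
spice 355 med [ 0.6721 -0.2025  0.0968] min [ 0.6509 -0.2309  0.0603] max [ 0.6977 -0.1817  0.1052]
jig 172 med [0.6931 0.3367 0.0774] min [0.5481 0.1952 0.0604] max [0.7088 0.3532 0.6536]
```

Call:
{"op": "step_arm", "data": {"delta_pos": [[0.48,-1,0],[0.48,-1,0],[0.48,-1,0],[0.48,-1,0],[0.48,-1,0],[0.48,-1,0],[0.48,-1,0],[0.48,-1,0],[0.48,-1,0],[0.48,-1,0],[0.48,-1,0],[0.48,-1,0]], "turn": [0,0,0,0,0,0,0,0,0,0,0,0]}}

```text
time: 1.3
ee_pos: [0.3834, 0.2762, 0.2223]
eef_rot: [0.195, 0.981, -0.0, -0.0]
ft_force: [0.7, 0.5, -0.1]
width: 0.087
grip_force: 0.0
```

Run:
```python
from h import *
c=dict(np.load("top0.npz")); P=cloud(c); v,u=np.mgrid[0:420,0:560]
for z0 in np.arange(.25,1,.1):
    m=(P[...,2]>z0)&(P[...,2]<z0+.1)&(v<250)
    q=P[m]
    if len(q): print(z0.round(2),len(q),np.percentile(q[:,0],[1,5,50]).round(3),"y",np.percentile(q[:,1],[2,98]).round(2))
m=(u>230)&(v<120)  # cabinet lower edge near lid
s=read_state(); print(s["joint_positions"].round(3),s["ft_force"].round(2),s["torque"].round(3))
```

```text
0.25 3407 [0.425 0.439 0.591] y [-0.34 -0.25]
0.35 4197 [0.417 0.433 0.58 ] y [-0.34 -0.26]
0.45 5580 [0.411 0.427 0.564] y [-0.34 -0.26]
0.55 41796 [0.435 0.511 0.663] y [-0.33  0.5 ]
0.65 11383 [0.524 0.529 0.635] y [-0.3   0.39]
0.75 7587 [0.527 0.532 0.591] y [-0.19  0.38]
0.85 10011 [0.549 0.554 0.577] y [0.12 0.3 ]
0.95 31 [0.571 0.571 0.572] y [0.21 0.23]
[-8.630e-01 -1.000e-02  1.420e-01  1.854e+00  1.000e-03  1.297e+00
  4.560e-01] [ 0.71  0.45 -0.14] [ 0.028 -0.022 -0.007]
```

Call:
{"op": "step_arm", "data": {"delta_pos": [[0.48,-1,0],[0.48,-1,0],[0.48,-1,0],[0.48,-1,0],[0.48,-1,0],[0.48,-1,0],[0.48,-1,0],[0.48,-1,0],[0.48,-1,0],[0.48,-1,0],[0.48,-1,0],[0.4,-0.8,0]], "turn": [0,0,0,0,0,0,0,0,0,0,0,0]}}

```text
time: 2.5
ee_pos: [0.5255, -0.0192, 0.2224]
eef_rot: [0.196, 0.981, -0.0, -0.0]
ft_force: [-0.0, 0.2, -0.7]
width: 0.0872
grip_force: 0.0
```

Run:
```python
from h import *
c=camera("wrist"); save(c,"w1"); P=cloud(c); Z=P[...,2]
s=read_state(); print(s["joint_positions"].round(3),s["ee_pos"].round(4))
m=(Z>.085)&(Z<.1)&(np.hypot(P[...,0]-.537,P[...,1]+.044)<.035)
q=P[m]; print(len(q))
if len(q): print(cv2.minEnclosingCircle(q[:,:2].astype(np.float32)), q.mean(0))
m=(Z>.036)&(Z<.056)&(np.hypot(P[...,0]-.537,P[...,1]+.044)<.11)
q=P[m]; print(len(q),cv2.minAreaRect((q[:,:2]*1000).astype(np.float32)),np.median(q[:,2]))
```

```text
[-0.508  0.11   0.502  1.745 -0.053  1.3    1.18 ] [ 0.5263 -0.0226  0.2224]
1570
((0.5336751937866211, -0.04426626116037369), 0.024699730798602104) [ 0.53208015 -0.04314089  0.09158361]
2675 ((534.86376953125, -40.79966735839844), (29.448076248168945, 199.47702026367188), 77.19181060791016) 0.04612183323280472
```

View pics/w1.png

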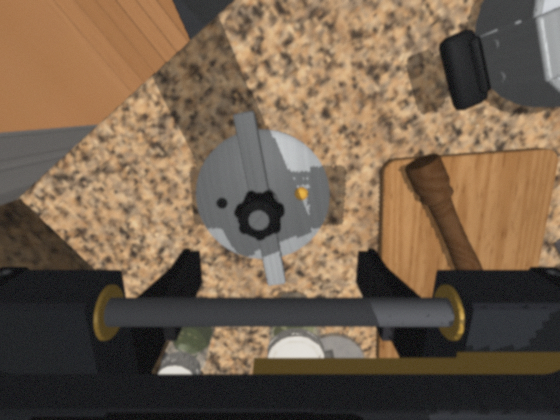

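The wrist view shows the knob at (259,217) and the bar from (245,115) to (274,282). Both fingers are clear of the jars.

Call:
{"op": "step_arm", "data": {"delta_pos": [[0.34,-0.86,0],[0,0,-0.8],[0,0,-0.8],[0,0,-0.8],[0,0,-0.8],[0,0,-0.8],[0,0,0]], "turn": [0,0,0,0,0,0,0]}}

```text
time: 3.25
ee_pos: [0.5318, -0.0389, 0.1201]
eef_rot: [0.195, 0.981, -0.001, -0.002]
ft_force: [-0.0, 1.7, 0.2]
width: 0.0871
grip_force: 0.0
```

Call:
{"op": "step_arm", "data": {"delta_pos": [[0.1,-0.2,-0.4],[0,0,-0.6],[0,0,-0.6],[0,0,-0.6],[0,0,-0.2],[0,0,0]], "turn": [0,0,0,0,0,0]}}

```text
time: 3.85
ee_pos: [0.5363, -0.0443, 0.0625]
eef_rot: [0.195, 0.981, -0.0, -0.0]
ft_force: [0.3, -0.1, 0.7]
width: 0.0873
grip_force: 0.0
```

Call:
{"op": "step_arm", "data": {"delta_pos": [[0,0,-0.16],[0,0,0],[0,0,0],[0,0,0],[0,0,0],[0,0,0],[0,0,0],[0,0,0],[0,0,0],[0,0,0]], "turn": [0,0,0,0,0,0,0,0,0,0], "grip": 1, "newtons": 30}}

```text
time: 4.85
ee_pos: [0.5362, -0.0443, 0.0587]
eef_rot: [0.195, 0.981, -0.0, 0.0]
ft_force: [-1.6, -1.0, 3.6]
width: 0.0499
grip_force: 30.0
```

Call:
{"op": "step_arm", "data": {"delta_pos": [[0,0,0.2],[0,0,0.4],[0,0,0.6],[0,0,0.8],[0,0,0.8],[0,0,0.8],[0,0,0.8],[0,0,0.8],[0,0,0.8],[0,0,0.6],[0,0,0.4],[0,0,0]], "turn": [0,0,0,0,0,0,0,0,0,0,0,0]}}

```text
time: 6.05
ee_pos: [0.5365, -0.044, 0.2346]
eef_rot: [0.195, 0.981, 0.0, 0.001]
ft_force: [0.6, -0.7, -8.6]
width: 0.0494
grip_force: 30.0
```

Run:
```python
from h import *
s=read_state(); print(s["joint_positions"].round(3),s["ee_pos"].round(4),s["ft_force"].round(2),s["torque"].round(3))
c=camera("top"); P=cloud(c); Z=P[...,2]; v,u=np.mgrid[0:420,0:560]
m=(np.hypot(u-190,v-223)<70)&(Z>0.09)&(Z<0.098)&(np.abs(P[...,1]-.304)<.085); q=P[m]
A=np.c_[2*q[:,:2],np.ones(len(q))]; t=np.linalg.lstsq(A,(q[:,:2]**2).sum(1),rcond=None)[0]; print("rim fit",t[:2],np.sqrt(t[2]+t[0]**2+t[1]**2))
```

```text
[-0.479  0.132  0.525  1.7   -0.068  1.326  1.237] [ 0.5365 -0.044   0.2346] [ 0.64 -0.71 -8.63] [-0.046 -0.236  0.001]
rim fit [0.48376512 0.30492137] 0.07831617494041392
```

Call:
{"op": "step_arm", "data": {"delta_pos": [[-0.05,0.3,0],[-0.1,0.6,0],[-0.15,1,0],[-0.15,1,0],[-0.15,1,0],[-0.15,1,0],[-0.15,1,0],[-0.15,1,0],[-0.15,1,0],[-0.15,1,0],[-0.15,1,0],[-0.15,1,0]], "turn": [0,0,0,0,0,0,0,0,0,0,0,0]}}

```text
time: 7.3
ee_pos: [0.4938, 0.2298, 0.2324]
eef_rot: [0.195, 0.981, -0.001, -0.001]
ft_force: [0.5, -0.8, -8.6]
width: 0.0493
grip_force: 30.0
```

Call:
{"op": "step_arm", "data": {"delta_pos": [[-0.15,0.8,0],[-0.15,0.8,0],[-0.1,0.6,0],[-0.07,0.5,0],[0,0.3,0],[0,0,0],[0,0,0]], "turn": [0,0,0,0,0,0,0]}}

```text
time: 8.0
ee_pos: [0.4831, 0.3031, 0.2334]
eef_rot: [0.195, 0.981, -0.0, -0.0]
ft_force: [0.5, -0.6, -8.8]
width: 0.0494
grip_force: 30.0
```

Call:
{"op": "step_arm", "data": {"delta_pos": [[0,0.06,-0.3],[0,0,-0.6],[0,0,-0.6],[0,0,-0.6],[0,0,-0.5],[0,0,-0.3],[0,0,0],[0,0,0]], "turn": [0,0,0,0,0,0,0,0]}}

```text
time: 8.8
ee_pos: [0.4835, 0.3049, 0.1611]
eef_rot: [0.195, 0.981, 0.0, 0.0]
ft_force: [-0.1, -0.4, -8.1]
width: 0.0493
grip_force: 30.0
```

Run:
```python
from h import *
c=camera("top"); save(c,"t2"); a=cv2.imread("pics/t2.png")
d=camera("side"); save(d,"s2"); b=cv2.imread("pics/s2.png")
cv2.imwrite("pics/m2.png",np.hstack([cv2.resize(a[150:300,110:270],(400,375)),cv2.resize(b[220:370,200:360],(400,375))]))
```

```text
(no output)
```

View pics/m2.png

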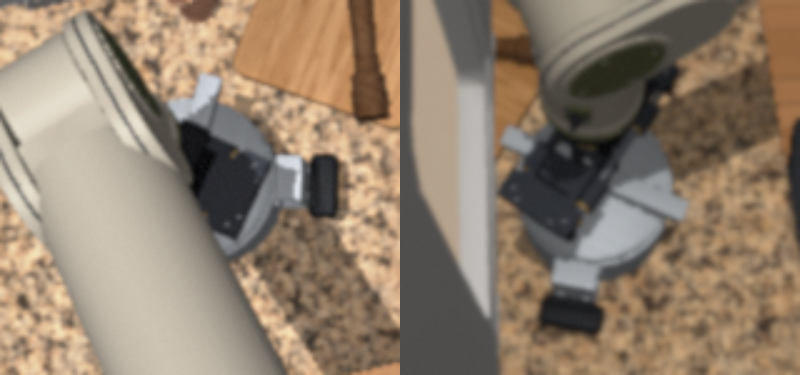

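The crop shows the lid centred between the ears. The bar end at (210,90) in the left half is well clear of the ear at (290,180).

Call:
{"op": "step_arm", "data": {"delta_pos": [[-0.02,0,-0.12],[0,0,-0.12],[0,0,-0.12],[0,0,-0.1],[0,0,-0.08],[0,0,-0.06],[0,0,0],[0,0,0]], "turn": [0,0,0,0,0,0,0,0]}}

```text
time: 9.7
ee_pos: [0.4828, 0.3049, 0.1461]
eef_rot: [0.195, 0.981, 0.0, 0.0]
ft_force: [-0.1, 0.1, -8.8]
width: 0.0496
grip_force: 30.0
```

Still hanging free, with about 2.4 mm to go.

Call:
{"op": "step_arm", "data": {"delta_pos": [[0,0,-0.04],[0,0,-0.04],[0,0,-0.03],[0,0,0],[0,0,0]], "turn": [0,0,0,0,0]}}

```text
time: 10.2
ee_pos: [0.4828, 0.305, 0.1438]
eef_rot: [0.195, 0.981, 0.0, 0.0]
ft_force: [-3.0, -1.3, -2.4]
width: 0.0492
grip_force: 30.0
```

Call:
{"op": "step_arm", "data": {"delta_pos": [[0,0,-0.02],[0,0,0],[0,0,0]], "turn": [0,0,0]}}

```text
time: 10.5
ee_pos: [0.4829, 0.305, 0.1438]
eef_rot: [0.195, 0.981, 0.0, 0.0]
ft_force: [-4.1, -3.1, 4.3]
width: 0.0494
grip_force: 30.0
```

Call:
{"op": "step_arm", "data": {"delta_pos": [[0,0,0],[0,0,0],[0,0,0],[0,0,0],[0,0,0],[0,0,0],[0,0,0],[0,0,0]], "turn": [0,0,0,0,0,0,0,0], "grip": 0}}

```text
time: 11.3
ee_pos: [0.4827, 0.3049, 0.1428]
eef_rot: [0.195, 0.981, 0.0, 0.0]
ft_force: [-0.7, 1.5, -0.2]
width: 0.0869
grip_force: 0.0
```

Run:
```python
from h import *
s=read_state(); print(s["joint_positions"].round(3),s["ee_pos"].round(4),s["ft_force"].round(2),s["torque"].round(3),s["width"])
```

```text
[-0.854  0.271  0.248  1.723 -0.072  1.156  0.592] [0.4827 0.3049 0.1428] [-0.72  1.52 -0.24] [ 0.074  0.028 -0.06 ] 0.08692822004574241
```

Call:
{"op": "step_arm", "data": {"delta_pos": [[0,0,-0.25],[0,0,-0.3],[0,0,-0.28],[0,0,0],[0,0,0],[0,0,0],[0,0,0],[0,0,0],[0,0,0],[0,0,0],[0,0,0],[0,0,0]], "turn": [0,0,0,-0.5,-1,-1,-1,-1,-1,-0.8,-0.5,0]}}

```text
time: 12.5
ee_pos: [0.4825, 0.3048, 0.1214]
eef_rot: [0.569, 0.823, -0.0, 0.0]
ft_force: [-0.7, -0.8, -0.5]
width: 0.0872
grip_force: 0.0
```

Call:
{"op": "step_arm", "data": {"delta_pos": [[0,0,0],[0,0,0],[0,0,0],[0,0,0],[0,0,0],[0,0,0],[0,0,0],[0,0,0],[0,0,0],[0,0,0],[0,0,0],[0,0,0]], "turn": [-0.4,-0.4,-0.4,-0.4,-0.4,-0.4,-0.4,-0.4,-0.4,-0.4,-0.4,-0.4]}}

```text
time: 13.7
ee_pos: [0.4824, 0.3047, 0.1216]
eef_rot: [0.778, 0.628, -0.0, 0.0]
ft_force: [-0.8, -1.4, -0.2]
width: 0.0875
grip_force: 0.7
```

```bash
cat > st.py <<'E'
from h import *
s=read_state(); x,y,z,w=s["eef_rot"]
print(s["time"],s["joint_positions"].round(3),s["ee_pos"].round(4),s["ft_force"].round(2),"T",s["torque"].round(3),s["width"].round(4),"fingerdeg",np.degrees(2*np.arctan2(y,x)-np.pi/2).round(2))
E
python3 st.py
```

```text
Traceback (most recent call last):
  File "st.py", line 3, in <module>
    print(s["time"],s["joint_positions"].round(3),s["ee_pos"].round(4),s["ft_force"].round(2),"T",s["torque"].round(3),s["width"].round(4),"fingerdeg",np.degrees(2*np.arctan2(y,x)-np.pi/2).round(2))
                                                                                                                       ^^^^^^^^^^^^^^^^
AttributeError: 'float' object has no attribute 'round'
```

Call:
{"op": "step_arm", "data": {"delta_pos": [[0,0,0],[0,0,0],[0,0,0],[0,0,0],[0,0,0],[0,0,0],[0,0,0],[0,0,0],[0,0,0],[0,0,0],[0,0,0],[0,0,0]], "turn": [-0.5,-0.5,-0.5,-0.5,-0.5,-0.5,-0.5,-0.5,-0.5,-0.5,-0.5,-0.5]}}

```text
time: 14.9
ee_pos: [0.4823, 0.3046, 0.1215]
eef_rot: [0.95, 0.313, -0.001, 0.0]
ft_force: [-0.8, -1.2, 0.6]
width: 0.0871
grip_force: 0.7
```

```bash
sed -i 's/s\["width"\].round(4)/round(float(s["width"]),4),round(float(s["grip_force"]),1)/' st.py; python3 st.py
```

```text
14.9 [-1.111  0.318  0.559  1.759 -0.185  1.118 -1.427] [0.4823 0.3046 0.1215] [-0.84 -1.16  0.63] T [-0.218  0.384  0.1  ] 0.0871 0.7 fingerdeg -53.52
```

Call:
{"op": "step_arm", "data": {"delta_pos": [[0,0,0],[0,0,0],[0,0,0],[0,0,0],[0,0,0]], "turn": [-0.3,-0.3,-0.3,-0.2,0]}}

```text
time: 15.4
ee_pos: [0.4825, 0.3048, 0.1217]
eef_rot: [0.968, 0.25, -0.0, 0.0]
ft_force: [-1.0, -0.4, -0.4]
width: 0.087
grip_force: 0.4
```

```bash
python3 st.py; python3 st.py
```

```text
15.4 [-1.128  0.322  0.58   1.759 -0.194  1.119 -1.552] [0.4825 0.3048 0.1217] [-1.01 -0.42 -0.44] T [-0.236  0.341  0.055] 0.087 0.4 fingerdeg -61.03
15.4 [-1.128  0.322  0.58   1.759 -0.194  1.119 -1.552] [0.4825 0.3048 0.1217] [-1.01 -0.42 -0.44] T [-0.236  0.341  0.055] 0.087 0.4 fingerdeg -61.03
```

Call:
{"op": "step_arm", "data": {"delta_pos": [[0,0,0],[0,0,0],[0,0,0]], "turn": [-0.15,-0.15,0]}}

```text
time: 15.7
ee_pos: [0.4822, 0.3048, 0.1218]
eef_rot: [0.973, 0.232, -0.001, 0.0]
ft_force: [-2.5, -1.2, 0.3]
width: 0.0872
grip_force: 1.4
```

```bash
python3 st.py
```

```text
15.7 [-1.133  0.322  0.586  1.76  -0.196  1.12  -1.587] [0.4822 0.3048 0.1218] [-2.47 -1.19  0.26] T [-0.457  0.743  0.158] 0.0872 1.4 fingerdeg -63.16
```

Call:
{"op": "step_arm", "data": {"delta_pos": [[0,0,0],[0,0,0],[0,0,0]], "turn": [-0.15,-0.15,0]}}

```text
time: 16.0
ee_pos: [0.4812, 0.3046, 0.1216]
eef_rot: [0.977, 0.215, -0.002, 0.001]
ft_force: [-8.9, -4.1, 1.8]
width: 0.0868
grip_force: 9.2
```

```bash
python3 st.py
```

```text
16.0 [-1.139  0.323  0.592  1.76  -0.198  1.122 -1.621] [0.4812 0.3046 0.1216] [-8.85 -4.09  1.76] T [-1.015  1.936  0.942] 0.0868 9.2 fingerdeg -65.15
```

Call:
{"op": "step_arm", "data": {"delta_pos": [[0,0,0],[0,0,0],[0,0,0.6],[0,0,0.8],[0,0,0.8],[0,0,0.8],[0,0,0.8],[0,0,0],[0,0,0],[0,0,0],[0,0,0],[0,0,0]], "turn": [0.5,0.5,0.5,1,1,1,1,1,1,1,1,0]}}

```text
time: 17.2
ee_pos: [0.4832, 0.3051, 0.2174]
eef_rot: [0.706, 0.708, 0.001, 0.0]
ft_force: [-0.1, 0.4, 0.3]
width: 0.0872
grip_force: 0.0
```

```bash
python3 st.py
python3 - <<'E'
from h import *
c=camera("top"); d=camera("wrist"); save(c,"t3"); save(d,"w3"); np.savez("w3.npz",**d)
a=cv2.resize(cv2.imread("pics/t3.png")[170:280,120:260],(400,314)); b=cv2.imread("pics/w3.png"); b=cv2.resize(b,(400,300))
cv2.imwrite("pics/m3.png",np.hstack([a[:300],b]))
E
```

```text
17.2 [-1.036  0.221  0.459  1.639 -0.101  1.303 -0.556] [0.4832 0.3051 0.2174] [-0.07  0.38  0.31] T [-0.092  0.035 -0.026] 0.0872 0.0 fingerdeg 0.19
```

View pics/m3.png

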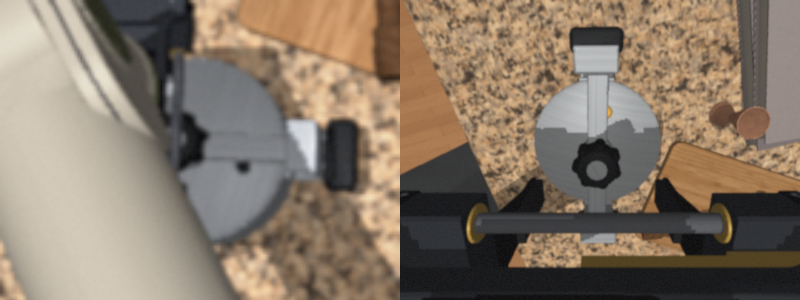

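The bar now lies along the ear line with both ends under the lips: in the right half, the ears are at (597,58) and (597,238) and the knob is at (596,163). I'll check the angle and centring in numbers.

Run:
```python
from h import *
c=dict(np.load("w3.npz")); P=cloud(c); Z=P[...,2]; X=P[...,0];Y=P[...,1]
r=np.hypot(X-.4835,Y-.305)
q=P[(Z>.172)&(r<.04)]; print("knob",cv2.minEnclosingCircle(q[:,:2].astype(np.float32)),np.percentile(q[:,2],[50,95]))
m=(Z>.122)&(Z<.137)&(r>.032)&(r<.084)&(abs(X-.4835)<.03); q=P[m]; print("bar",len(q),np.median(q[:,2]))
for a,b in((-.084,-.06),(-.06,-.035),(.035,.06),(.06,.084)):
    k=(q[:,1]-.305>a)&(q[:,1]-.305<b)
    if k.sum()>20: print(a,k.sum(),"x edges",np.percentile(q[k,0],[3,97]).round(4),"mid",np.mean(np.percentile(q[k,0],[3,97])).round(4),"y",q[k,1].mean().round(4),"z",np.median(q[k,2]).round(4))
for g in(1,-1):
    e=P[(Z>.138)&(Z<.148)&(r>.085)&(r<.12)&((Y-.305)*g>0)]
    if len(e)>20: print("ear",g,len(e),cv2.minAreaRect((e[:,:2]*1000).astype(np.float32)),np.median(e[:,2]))
m=(Z>.094)&(Z<.103)&(r>.05)&(r<.085);q=P[m];print("lidflange",len(q),np.median(q[:,2]),q[:,:2].min(0),q[:,:2].max(0))
```

```text
knob ((0.4837712347507477, 0.3167421519756317), 0.03476222604513168) [0.32134075 0.33031724]
bar 2868 0.13113565266196747
-0.084 393 x edges [0.4692 0.4902] mid 0.4797 y 0.2371 z 0.1311
-0.06 468 x edges [0.4695 0.4901] mid 0.4798 y 0.2541 z 0.1311
0.035 909 x edges [0.471  0.4917] mid 0.4813 y 0.3526 z 0.1312
0.06 974 x edges [0.4707 0.4916] mid 0.4811 y 0.377 z 0.1312
ear 1 2516 ((479.55303955078125, 405.06610107421875), (43.58756637573242, 25.829526901245117), 0.8481521010398865) 0.1426418992636368
ear -1 687 ((480.954833984375, 200.0608367919922), (15.545955657958984, 43.594581604003906), 89.6573486328125) 0.142588752597709
lidflange 10884 0.10087634419552727 [0.3990867  0.22673392] [0.56183859 0.38522551]
```

Call:
{"op": "step_arm", "data": {"delta_pos": [[0,0,0],[0,0,0],[0,0,0],[0,0,0],[0,0,0],[0,0,-0.4],[0,0,-0.6],[0,0,-0.6],[0,0,-0.6],[0,0,-0.5],[0,0,-0.25],[0,0,0]], "turn": [1,1,1,1,1,1,1,1,1,1,1,1]}}

```text
time: 18.5
ee_pos: [0.4824, 0.3047, 0.1422]
eef_rot: [0.064, 0.998, -0.0, -0.0]
ft_force: [-0.7, -0.1, 0.6]
width: 0.0869
grip_force: 0.0
```

Call:
{"op": "step_arm", "data": {"delta_pos": [[0,0,0],[0,0,0],[0,0,0],[0,0,0]], "turn": [1,1,1,0]}}

```text
time: 18.9
ee_pos: [0.483, 0.305, 0.1434]
eef_rot: [-0.115, 0.993, 0.0, 0.0]
ft_force: [0.3, 0.4, -0.3]
width: 0.087
grip_force: 0.0
```

```bash
python3 st.py
```

```text
18.9 [-0.847  0.27   0.24   1.722 -0.069  1.157  1.213] [0.483  0.305  0.1434] [ 0.35  0.42 -0.31] T [ 0.033  0.037 -0.014] 0.087 0.0 fingerdeg 103.18
```

Call:
{"op": "step_arm", "data": {"delta_pos": [[0,0,0],[0,0,0],[0,0,0],[0,0,0],[0,0,0],[0,0,0],[0,0,0],[0,0,0]], "turn": [0,0,0,0,0,0,0,0], "grip": 1, "newtons": 30}}

```text
time: 19.7
ee_pos: [0.4826, 0.3052, 0.1433]
eef_rot: [-0.115, 0.993, 0.0, -0.0]
ft_force: [-0.0, 1.9, -0.2]
width: 0.0493
grip_force: 30.0
```

```bash
python3 st.py
```

```text
19.7 [-0.848  0.27   0.24   1.722 -0.07   1.157  1.214] [0.4826 0.3052 0.1433] [-0.01  1.9  -0.2 ] T [ 0.432  0.114 -0.073] 0.0493 30.0 fingerdeg 103.25
```

Call:
{"op": "step_arm", "data": {"delta_pos": [[0,0,0],[0,0,0],[0,0,0],[0,0,0]], "turn": [-0.4,-0.4,-0.4,-0.4]}}

```text
time: 20.1
ee_pos: [0.4827, 0.305, 0.1433]
eef_rot: [-0.019, 1.0, 0.0, -0.0]
ft_force: [-0.1, -0.0, 0.4]
width: 0.0489
grip_force: 30.0
```

```bash
python3 st.py
python3 - <<'E'
from h import *
c=camera("wrist"); save(c,"w4"); P=cloud(c); Z=P[...,2]; hsv=cv2.cvtColor(c["image"],cv2.COLOR_RGB2HSV)
r=np.hypot(P[...,0]-.483,P[...,1]-.305)
m=(hsv[...,1]>120)&(hsv[...,0]<30)&(hsv[...,2]>120)&(r<.075)&(Z>.09)&(Z<.12)
print("dot",m.sum(),np.nanmedian(P[m],0))
b=dict(np.load("w3.npz")); P=cloud(b); hsv=cv2.cvtColor(b["image"],cv2.COLOR_RGB2HSV); r=np.hypot(P[...,0]-.483,P[...,1]-.305)
m=(hsv[...,1]>120)&(hsv[...,0]<30)&(hsv[...,2]>120)&(r<.075)&(P[...,2]>.09)&(P[...,2]<.12)
print("dot before",m.sum(),np.nanmedian(P[m],0))
E
```

```text
20.1 [-0.868  0.271  0.264  1.723 -0.077  1.157  1.026] [0.4827 0.305  0.1433] [-0.13 -0.01  0.41] T [0.183 0.079 0.138] 0.0489 30.0 fingerdeg 92.15
dot 0 [nan nan nan]
dot before 64 [0.49498085 0.35063748 0.10960181]
  return np.nanmean(a, axis, out=out, keepdims=keepdims)
```

Call:
{"op": "step_arm", "data": {"delta_pos": [[0,0,0],[0,0,0],[0,0,0],[0,0,0],[0,0,0],[0,0,0]], "turn": [-0.4,-0.4,-0.4,-0.4,-0.4,-0.4]}}

```text
time: 20.75
ee_pos: [0.4827, 0.3046, 0.1433]
eef_rot: [0.125, 0.992, -0.0, -0.0]
ft_force: [-1.7, -0.9, 1.0]
width: 0.0494
grip_force: 30.0
```

```bash
python3 st.py
```

```text
20.75 [-0.9    0.272  0.302  1.725 -0.087  1.158  0.748] [0.4827 0.3046 0.1433] [-1.7  -0.86  1.02] T [-0.115  0.283  0.127] 0.0494 30.0 fingerdeg 75.68
```

Call:
{"op": "step_arm", "data": {"delta_pos": [[0,0,0],[0,0,0],[0,0,0]], "turn": [-0.4,-0.4,-0.4]}}

```text
time: 21.05
ee_pos: [0.4826, 0.3044, 0.1433]
eef_rot: [0.196, 0.981, -0.0, -0.0]
ft_force: [-1.8, -1.6, 1.7]
width: 0.0496
grip_force: 30.0
```

```bash
python3 st.py
```

```text
21.05 [-0.915  0.273  0.321  1.726 -0.093  1.158  0.608] [0.4826 0.3044 0.1433] [-1.76 -1.6   1.74] T [-0.269  0.362  0.138] 0.0496 30.0 fingerdeg 67.43
```

Call:
{"op": "step_arm", "data": {"delta_pos": [[0,0,0],[0,0,0],[0,0,0]], "turn": [-0.4,-0.4,-0.4]}}

```text
time: 21.35
ee_pos: [0.4825, 0.3042, 0.1433]
eef_rot: [0.266, 0.964, -0.001, -0.0]
ft_force: [-2.7, -2.0, 1.8]
width: 0.0496
grip_force: 30.0
```

```bash
python3 st.py;  python3 - <<'E'
from h import *
c=camera("wrist"); save(c,"w5"); P=cloud(c); Z=P[...,2]; r=np.hypot(P[...,0]-.483,P[...,1]-.305)
m=(Z>.122)&(Z<.1385)&(r>.035)&(r<.084)&(abs(P[...,0]-.4805)<.009); q=P[m]; print("bar z",len(q),np.median(q[:,2]))
m=(Z>.1385)&(Z<.147)&(r>.085)&(r<.105); q=P[m]; print("ear z",len(q),np.median(q[:,2]))
E
```

```text
21.35 [-0.931  0.274  0.34   1.727 -0.098  1.158  0.469] [0.4825 0.3042 0.1433] [-2.7  -1.95  1.78] T [-0.474  0.483  0.106] 0.0496 30.0 fingerdeg 59.17
bar z 2751 0.13317281080242716
ear z 2985 0.14263098503373497
```

Call:
{"op": "step_arm", "data": {"delta_pos": [[-0.01,-0.01,0],[-0.01,-0.01,0],[0,0,0],[0,0,0],[0,0,0],[0,0,0],[0,0,0]], "turn": [-0.4,-0.4,-0.4,-0.4,-0.4,-0.4,-0.4]}}

```text
time: 22.1
ee_pos: [0.4822, 0.3038, 0.1433]
eef_rot: [0.423, 0.906, -0.0, -0.0]
ft_force: [-0.1, -1.7, 1.2]
width: 0.0494
grip_force: 30.0
```

```bash
cat > bz.py <<'E'
from h import *
s=read_state(); x,y,z,w=s["eef_rot"]; a=np.degrees(2*np.arctan2(y,x)-np.pi/2)
c=camera("wrist"); P=cloud(c); Z=P[...,2]; r=np.hypot(P[...,0]-.483,P[...,1]-.305)
m=(Z>.122)&(Z<.1385)&(r>.035)&(r<.084)&(abs(P[...,0]-.4805)<.009); q=P[m]
e=P[(Z>.1385)&(Z<.147)&(r>.085)&(r<.105)]
print("t",round(s["time"],2),"deg",a.round(2),"turned",np.radians(103.25-a).round(3),"T",s["torque"].round(3),"F",s["ft_force"].round(1),"j7",s["joint_positions"][6].round(2),"bar",(1e3*np.median(q[:,2])).round(2),(1e3*np.mean(q[:,2])).round(2),"ear",(1e3*np.median(e[:,2])).round(2))
E
python3 bz.py
```

```text
t 22.1 deg 39.97 turned 1.105 T [-0.427  0.326  0.116] F [-0.1 -1.7  1.2] j7 0.14 bar 134.02 134.02 ear 142.62
```

Call:
{"op": "step_arm", "data": {"delta_pos": [[0,0,0],[0,0,0]], "turn": [-0.3,-0.3]}}

```text
time: 22.35
ee_pos: [0.4821, 0.3038, 0.1433]
eef_rot: [0.455, 0.891, -0.0, -0.0]
ft_force: [-2.5, -3.3, 2.1]
width: 0.0494
grip_force: 30.0
```

```bash
python3 bz.py
```

```text
t 22.35 deg 35.91 turned 1.175 T [-0.672  0.489  0.15 ] F [-2.5 -3.3  2.1] j7 0.08 bar 134.18 134.17 ear 142.63
```

Call:
{"op": "step_arm", "data": {"delta_pos": [[0,0,0],[0,0,0]], "turn": [-0.3,-0.3]}}

```text
time: 22.6
ee_pos: [0.4821, 0.3038, 0.1433]
eef_rot: [0.486, 0.874, -0.001, -0.0]
ft_force: [-2.1, -4.9, 3.1]
width: 0.0495
grip_force: 30.0
```

```bash
python3 bz.py
```

```text
t 22.6 deg 31.8 turned 1.247 T [-0.726  0.657  0.167] F [-2.1 -4.9  3.1] j7 0.01 bar 134.35 134.35 ear 142.61
```

Call:
{"op": "step_arm", "data": {"delta_pos": [[0,0,0],[0,0,0]], "turn": [-0.3,-0.3]}}

```text
time: 22.85
ee_pos: [0.482, 0.3037, 0.1433]
eef_rot: [0.517, 0.856, -0.001, -0.0]
ft_force: [-3.2, -4.4, 3.9]
width: 0.0494
grip_force: 30.0
```

```bash
python3 bz.py
```

```text
t 22.85 deg 27.69 turned 1.319 T [-0.98   0.808  0.133] F [-3.2 -4.4  3.9] j7 -0.06 bar 134.52 134.54 ear 142.62
```

Call:
{"op": "step_arm", "data": {"delta_pos": [[0,0,0],[0,0,0]], "turn": [-0.3,-0.3]}}

```text
time: 23.1
ee_pos: [0.4819, 0.3037, 0.1433]
eef_rot: [0.548, 0.837, -0.001, -0.0]
ft_force: [-4.7, -4.7, 4.3]
width: 0.0492
grip_force: 30.0
```

```bash
python3 bz.py
```

```text
t 23.1 deg 23.56 turned 1.391 T [-1.013  0.92   0.087] F [-4.7 -4.7  4.3] j7 -0.13 bar 134.72 134.72 ear 142.62
```

Call:
{"op": "step_arm", "data": {"delta_pos": [[0,0,0],[0,0,0]], "turn": [-0.3,-0.3]}}

```text
time: 23.35
ee_pos: [0.4818, 0.3036, 0.1433]
eef_rot: [0.578, 0.816, -0.001, -0.0]
ft_force: [-4.4, -3.8, 5.7]
width: 0.0494
grip_force: 30.0
```

```bash
python3 bz.py
```

```text
t 23.35 deg 19.44 turned 1.463 T [-1.035  0.973  0.15 ] F [-4.4 -3.8  5.7] j7 -0.2 bar 134.75 134.75 ear 142.64
```

Call:
{"op": "step_arm", "data": {"delta_pos": [[-0.01,-0.01,0.005],[-0.01,-0.01,0.005]], "turn": [-0.3,-0.3]}}

```text
time: 23.6
ee_pos: [0.4816, 0.3035, 0.1434]
eef_rot: [0.606, 0.795, -0.0, 0.0]
ft_force: [-0.5, -1.4, -0.6]
width: 0.0493
grip_force: 30.0
```

```bash
python3 bz.py
```

```text
t 23.6 deg 15.33 turned 1.535 T [-0.3    0.079  0.113] F [-0.5 -1.4 -0.6] j7 -0.27 bar 134.78 134.79 ear 142.63
```

Call:
{"op": "step_arm", "data": {"delta_pos": [[0,0,0],[0,0,0]], "turn": [-0.3,-0.3]}}

```text
time: 23.85
ee_pos: [0.4816, 0.3035, 0.1433]
eef_rot: [0.635, 0.773, -0.0, 0.0]
ft_force: [-2.7, -2.2, 0.3]
width: 0.0492
grip_force: 30.0
```

```bash
python3 bz.py
```

```text
t 23.85 deg 11.21 turned 1.606 T [-0.539  0.413  0.223] F [-2.7 -2.2  0.3] j7 -0.34 bar 134.82 134.82 ear 142.62
```

Call:
{"op": "step_arm", "data": {"delta_pos": [[0,0,0],[0,0,0]], "turn": [-0.3,-0.3]}}

```text
time: 24.1
ee_pos: [0.4814, 0.3035, 0.1433]
eef_rot: [0.662, 0.75, -0.001, -0.0]
ft_force: [-2.9, -2.0, 0.3]
width: 0.0492
grip_force: 30.0
```

```bash
python3 bz.py
```

```text
t 24.1 deg 7.1 turned 1.678 T [-0.695  0.523  0.175] F [-2.9 -2.   0.3] j7 -0.41 bar 134.83 134.82 ear 142.61
```

Call:
{"op": "step_arm", "data": {"delta_pos": [[-0.01,-0.01,0],[-0.01,-0.01,0],[0,0,0],[0,0,0],[0,0,0],[0,0,0],[-0.01,0,0],[0,0,0],[0,0,0],[0,0,0]], "turn": [-0.4,-0.4,-0.4,-0.4,-0.4,-0.4,-0.4,-0.4,-0.4,-0.4]}}

```text
time: 25.15
ee_pos: [0.4808, 0.3036, 0.1434]
eef_rot: [0.821, 0.571, -0.0, -0.0]
ft_force: [-2.4, -0.9, -1.4]
width: 0.0495
grip_force: 30.0
```

```bash
python3 bz.py
```

```text
t 25.15 deg -20.4 turned 2.158 T [-0.385  0.447  0.197] F [-2.4 -0.9 -1.4] j7 -0.87 bar 134.85 134.85 ear 142.6
```

Call:
{"op": "step_arm", "data": {"delta_pos": [[-0.01,0,0],[-0.01,0,0],[0,0,0],[0,0,0],[0,0,0],[0,0,0],[0,0,0],[0,0,0],[0,0,0],[0,0,0]], "turn": [-0.6,-0.6,-0.6,-0.6,-0.6,-0.6,-0.6,-0.6,-0.6,-0.6]}}

```text
time: 26.2
ee_pos: [0.48, 0.3042, 0.1434]
eef_rot: [0.97, 0.245, -0.0, -0.0]
ft_force: [-2.4, 1.2, -0.6]
width: 0.0494
grip_force: 30.0
```

Call:
{"op": "step_arm", "data": {"delta_pos": [[0,0,0],[0,0,0],[0,0,0]], "turn": [-0.4,-0.3,0]}}

```text
time: 26.5
ee_pos: [0.48, 0.3043, 0.1434]
eef_rot: [0.979, 0.205, -0.0, -0.0]
ft_force: [-2.5, 2.5, -2.2]
width: 0.0494
grip_force: 30.0
```

```bash
python3 bz.py
```

```text
t 26.5 deg -66.39 turned 2.961 T [ 0.408  0.713 -0.018] F [-2.5  2.5 -2.2] j7 -1.64 bar 134.9 134.92 ear 142.54
```

Call:
{"op": "step_arm", "data": {"delta_pos": [[0,0,0],[0,0,0],[0,0,0],[0,0,0],[0,0,0],[0,0,0],[0,0,0],[0,0,0]], "turn": [0,0,0,0,0,0,0,0], "grip": 0}}

```text
time: 27.35
ee_pos: [0.4805, 0.3034, 0.1436]
eef_rot: [0.979, 0.203, 0.0, 0.0]
ft_force: [-0.1, 0.7, 0.7]
width: 0.0866
grip_force: 0.0
```

Call:
{"op": "step_arm", "data": {"delta_pos": [[0,0,0.4],[0,0,0.8],[0,0,0.8],[0,0,0.8],[0,0,0.8],[0,0,0.6],[0,0,0],[0,0,0]], "turn": [0,0,0,0,0,0,0,0]}}

```text
time: 28.15
ee_pos: [0.4804, 0.3035, 0.2484]
eef_rot: [0.979, 0.203, 0.0, 0.0]
ft_force: [-0.2, -0.5, 0.3]
width: 0.0872
grip_force: 0.0
```

```bash
python3 bz.py
python3 - <<'E'
from h import *
d=camera("wrist"); save(d,"w6"); P=cloud(d); Z=P[...,2]; r=np.hypot(P[...,0]-.4805,P[...,1]-.305)
q=P[(Z>.12)&(Z<.1385)&(r>.04)&(r<.084)&(abs(P[...,0]-.4805)<.02)]
for g in(1,-1):
    k=(q[:,1]-.305)*g>0; 
    if k.sum()>20: print(g,np.percentile(q[k,0],[3,97]).round(4),np.median(q[k,2]).round(4))
E
```

```text
t 28.15 deg -66.57 turned 2.964 T [-0.075  0.111  0.013] F [-0.2 -0.5  0.3] j7 -1.69 bar 134.89 134.89 ear 142.57
1 [0.4715 0.4923] 0.1348
-1 [0.4701 0.4909] 0.1347
```

View pics/w6.png

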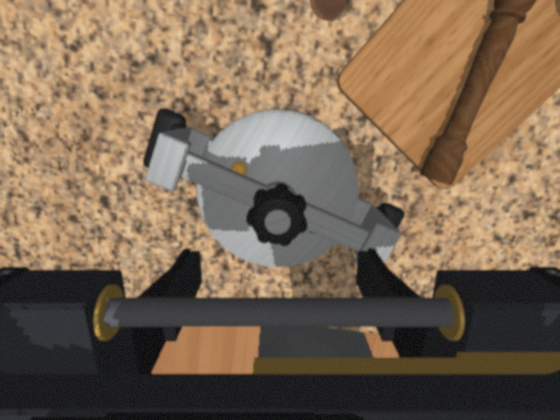

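The bar runs from (190,150) to (375,235), under both lips and at one height at both ends. Its angle hasn't changed, so it is still at the stops, and the gripper is clear. Handing in.

```bash
python3 -c "
from bench import *
print(close_job())"
```

```text
the job is handed in; nothing more can be done
None
```

The job is handed in: the lid is seated, the bar is under both ears and against the stops, and the knob is about a quarter turn past a touch point I estimated from the camera depth and torque; the jars and jigger were not touched.

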